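# Kit the parts for an engine rebuild

## Robot

A 7-joint arm with a two-finger parallel gripper is mounted at the origin on the work surface. World frame = base frame: x ahead of the robot, y to its left, z up, the work surface at z = 0. Lengths are in m, angles in rad, forces in N, time in s.
With the tool pointing down it reaches from about 0.425 to 0.875 m from the base axis. Payload 9.9 kg.
Tool frame: the origin (TCP) lies on the centre line of the jaws, within the pads' length; the fingertips stand ahead of it and the grasp point (between the pads) lies 5 mm behind it (ctrl.tcp_to_tips is the z of the fingertips in the tool frame, in m); z points along the fingers, y is the line along which they close (so a half turn about z gives the same grasp; the last joint's range is limited). The gripper opens to 85 mm and grips with 20 to 120 N. Pads are 22 mm wide; open, the fingers measure 114 mm over their backs; the gripper's body (76 mm by 85 mm) begins 54 mm behind the grasp point. The pads swing forward as they close: fully open they stand 13 mm farther back than shut.
Start: joints at [-1.213, 0.576, 0.025, 1.437, -0.015, 1.129, -0.057], TCP at [0.289, 0.61, 0.245] pointing down, gripper open.
Joint ranges: [-2.76, 2.76], [-0.34, 2.15], [-1.52, 1.57], [0.19, 2.46], [-1.09, 4.23], [0.17, 1.99], [-2.82, 2.82]. Speed limits (rad/s): [2.22, 2.22, 3.01, 3.01, 3.14, 3.14, 3.14].

## Interface

Orientations are given as a 3x3 rotation matrix whose columns are the frame's x, y, z axes.
In Python, from bench import ctrl gives the robot as it stands.
- The arm moves only by the tool drive_tool, never from a script. Its argument "rows" is a list of rows, each an object of numbers: "tx", "ty", "tz": the shift along the tool's x, y, z each as a share of 15 cm, from -1 to 1; "rx", "ry", "rz": the turn, a rotation vector about the tool's x, y, z each as a share of 0.5 rad, from -1 to 1; "grip": the gripper command: -1 is fully open, 1 is shut, values between are in proportion. In form: [{"tx": .., "ty": .., "tz": .., "rx": .., "ry": .., "rz": .., "grip": ..}, ...]. A call has 1 to 10 rows; each row shifts and turns the commanded pose from where the row before left it, along the tool's axes as they then stand; what a row does not reach is not made up. A row lasts 1/8 s, in which the tool goes at most 62.5 mm and 10.7 degrees, less where a joint would pass 70% of its speed; a pose out of reach is approached as far as the arm can. A call with a number of a shift or a turn outside -1 to 1 is refused whole. A call with a gripper value outside its range is refused whole. The fingers move at their own pace and stop on an object; the grip force is fixed at half the most. Time passes only in rows, so rows that do not move let the fingers close. It gives the time, the measured TCP pose, the force, the opening and the grip force at its end, in the units of the state.
- ctrl.observe(): the state, without advancing time (a new reading comes with each control period).
- ctrl.camera(name): name is "scene" or "top" or "wrist"; returns a dict with "pixels" (384x512x3 uint8, red, green, blue), "fx", "fy", "cx", "cy" (pixels), "R" (3x3) and "t" (3): a world point X has camera coordinates R X + t; the wrist camera has in their place "mount" (4x4, takes a point from camera to tool coordinates, whose origin is the TCP and whose axes are the flange's). Camera axes: x right, y down, z forward; pixel columns grow to the right and rows downward; lengths in m; the calibration is good to about 2 mm. A picture is of the moment at which its call begins: read the wrist's pose just before it. There is no depth.
- ctrl.job_done(): hands the job in; it is judged then, once.
The state is a dict: "time": time; "q": joint angles; "joint_vel": joint speeds; "joint_torque": joint torques, N m; "tcp_pos": TCP position; "eef_rot": TCP orientation; "ft_force": force on the tool from outside, world axes, zero at the start; "torque": the same for the moment, N m; "finger_gap": opening from 0.0 (shut) to 1.0 (fully open); "gripper_force": force on a finger pad.
Only numpy, scipy, OpenCV 4.12 (cv2) and the standard library are available. Lean on these libraries where they do the work, as an engineer would, in place of code of your own. Each camera call takes 0.05 s, during which the arm holds its last target. There are 200 camera calls.

## Task

Make up the two kits for the engine rebuild: the steel gear and the brass sleeve go in the red tray, the new bright piston and the orange oil filter in the blue tray, one part to a compartment, each standing upright and flat on the compartment's floor. Set the parts down rather than dropping or throwing them. Leave the used black piston and the green jar standing where they are.

Things in the scene. Friction and masses are not known exactly. Their poses are not given: they have to be found in the camera images.
- gear: dark steel gear lying flat with its hub upward: toothed disc 56 mm across and 16 mm thick, above it a round bright hub 28 mm across up to 46 mm total height (hold it by the hub). About 0.25 kg. Origin: centre of the underside; z up, it stands upright. 
- sleeve: plain hollow brass sleeve on end, 36 mm outside, 26 mm bore, 45 mm tall. About 0.12 kg. Origin: centre of the underside; z up, it stands upright. 
- piston: new bright aluminium piston, crown up, a round cylinder 52 mm across and 48 mm tall with three dark ring bands. About 0.16 kg. Origin: centre of the underside; z up, it stands upright. 
- filter: orange oil filter canister, 54 mm across and 62 mm tall, black foot band. About 0.2 kg. Origin: centre of the underside; z up, it stands upright. 
- old_piston: used piston, carbon-black all over, 52 mm across and 48 mm tall; stays where it is. Origin: centre of the underside; z up, it stands upright. 
- jar: green glass jar with a green cap, about 54 mm across and 60 mm tall; stays where it is. Origin: centre of the underside; z up, it stands upright. 
- tray_red: red metal kit tray fixed to the table, 88 (its x) by 172 (its y) mm outside, open on top, walls 4 mm thick and 14 mm high from the table, floor 4 mm thick. One 4 mm wall (along x at y=0) splits it into two equal compartments, inside 80 by 80 mm, centred at y=+42 mm and y=-42 mm of the tray. Origin: centre of the underside; z up
- tray_blue: blue metal kit tray fixed to the table, 88 (its x) by 172 (its y) mm outside, open on top, walls 4 mm thick and 14 mm high from the table, floor 4 mm thick. One 4 mm wall (along x at y=0) splits it into two equal compartments, inside 80 by 80 mm, centred at y=+42 mm and y=-42 mm of the tray. Origin: centre of the underside; z up
Things that resemble listed ones, but are neither listed nor needed, are in the scene too. What is shaped like the gear but pink or purple is not meant.

How it is judged:
At the end, for the whole second after the job is handed in: Gear and sleeve in different compartments of the red tray, new piston and filter in those of the blue tray, undersides within 4 mm of the floor, within 0.1 rad of upright and at rest; used piston and jar within 20 mm of where they began (x of gear in the frame of tray_red between -0.034 and 0.034 m and y of gear in the frame of tray_red between -0.076 and 0.076 m and z of gear in the frame of tray_red between 0.001 and 0.008 m and angle between each of gear, sleeve, piston, filter's own z axis and vertical below 0.1 rad and linear speed of each of gear, sleeve, piston, filter below 0.02 m/s and angular speed of each of gear, sleeve, piston, filter below 0.2 rad/s and x of sleeve in the frame of tray_red between -0.034 and 0.034 m and y of sleeve in the frame of tray_red between -0.076 and 0.076 m and z of sleeve in the frame of tray_red between 0.001 and 0.008 m and ((y of gear in the frame of tray_red above 0.008 m and y of sleeve in the frame of tray_red below -0.008 m) or (y of gear in the frame of tray_red below -0.008 m and y of sleeve in the frame of tray_red above 0.008 m)) and x of piston in the frame of tray_blue between -0.034 and 0.034 m and y of piston in the frame of tray_blue between -0.076 and 0.076 m and z of piston in the frame of tray_blue between 0.001 and 0.008 m and x of filter in the frame of tray_blue between -0.034 and 0.034 m and y of filter in the frame of tray_blue between -0.076 and 0.076 m and z of filter in the frame of tray_blue between 0.001 and 0.008 m and ((y of piston in the frame of tray_blue above 0.008 m and y of filter in the frame of tray_blue below -0.008 m) or (y of piston in the frame of tray_blue below -0.008 m and y of filter in the frame of tray_blue above 0.008 m)) and distance of each of old_piston, jar from where it was at the start of the episode below 0.02 m); the robot touches nothing.
It fails at once if a part is dropped or thrown (faster than 0.7 m/s, as after a fall of 25 mm, while not held) ((linear speed of gear above 0.7 m/s and contact force between the fingers and gear below 0.01 N) or (linear speed of sleeve above 0.7 m/s and contact force between the fingers and sleeve below 0.01 N) or (linear speed of piston above 0.7 m/s and contact force between the fingers and piston below 0.01 N) or (linear speed of filter above 0.7 m/s and contact force between the fingers and filter below 0.01 N)).
It fails at once if the used black piston is moved more than 20 mm (distance of old_piston from where it was at the start of the episode above 0.02 m).
It fails at once if the green jar is moved more than 20 mm (distance of jar from where it was at the start of the episode above 0.02 m).
It also fails if it takes over 106 s, if anything falls off the work surface, if the arm or the gripper's body presses on something with over 40 N, if the wrist force passes 120 N, or if a joint passes its speed limit or range.

## Working session

There is one attempt and no reset: what is moved stays moved. The work goes in short steps, Python scripts to look and compute and a tool call to move; the robot and the scene stay as the last step left them, time stands still between calls to the robot, and variables do not carry over. Pictures are saved under pics/ and viewed, at most 14 in all, crops included, and the job is handed in when it is done.

Besides the shell and the picture viewer there is one more tool, called after ">>>" as a command line: name --argument value ..., lists and objects as JSON in quotes. drive_tool: Moves the arm, as the interface text tells. Shift numbers are shares of 15 cm and turn numbers shares of 0.5 rad, none past 1 either way. Its arguments: {"type":"object","properties":{"rows":{"type":"array","items":{"type":"object","properties":{"tx":{"type":"number"},"ty":{"type":"number"},"tz":{"type":"number"},"rx":{"type":"number"},"ry":{"type":"number"},"rz":{"type":"number"},"grip":{"type":"number"}}}}},"required":["rows"]}

```bash
mkdir -p pics; ls
python3 - <<'E'
from bench import ctrl
import cv2, numpy as np, pickle
o=ctrl.observe(); print(o['time'],o['tcp_pos'],np.round(o['eef_rot'],3).tolist(),o['finger_gap'],ctrl.tcp_to_tips)
d={}
for n in('top','scene'):
    c=ctrl.camera(n); d[n]=c; cv2.imwrite(f'pics/{n}0.png',cv2.resize(c['pixels'][...,::-1],(768,576)))
    print(n,c['fx'],c['cx'],c['cy'],np.round(c['R'],3).tolist(),c['t'])
pickle.dump(d,open('cams0.pkl','wb'))
E
```

```text
pics
0.0 [0.28842319 0.60978922 0.24443612] [[-0.904, 0.428, -0.001], [0.428, 0.904, -0.002], [-0.0, -0.002, -1.0]] 1.0021288659321308 0.014
top 447.8495974615158 254.97567706373235 190.90002789234325 [[-0.019, -0.999, 0.027], [-0.987, 0.014, -0.162], [0.161, -0.03, -0.986]] [-0.01156273  0.5860149   1.25738185]
scene 465.0728880227107 259.08796742821323 200.11095171106933 [[0.605, 0.796, 0.008], [0.627, -0.47, -0.621], [-0.491, 0.381, -0.784]] [-0.37656483 -0.34723231  1.62694312]
```

View pics/top0.png

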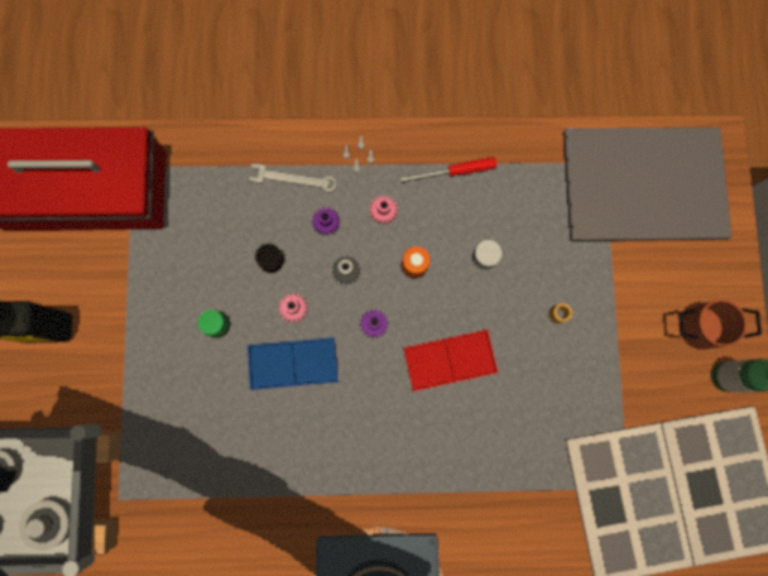

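View pics/scene0.png

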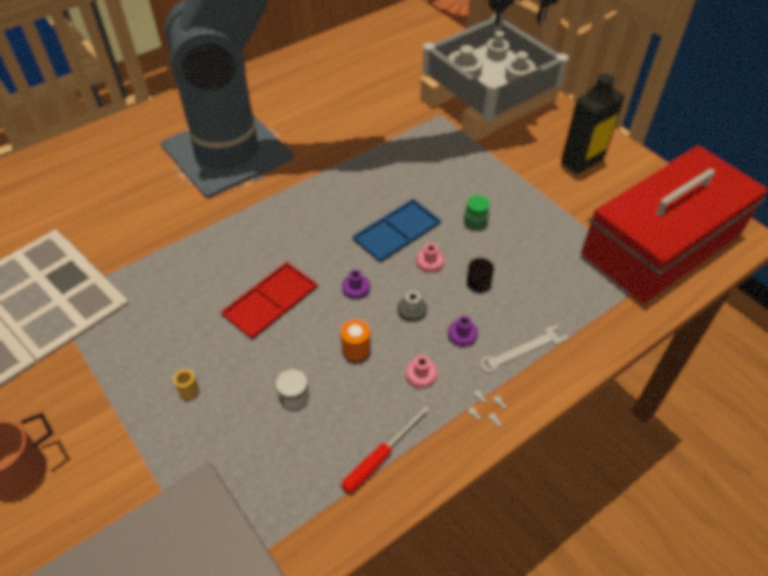

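The top view (768x576) shows these things:

- **Trays:** blue at (293,363), red at (450,360).
- **Gear:** dark steel one at (346,270). The lookalikes are purple at (326,221) and (374,323), and pink at (383,208) and (292,307).
- **Piston:** bright one at (488,253). The black one at (270,258) is the used piston, which stays.
- **Filter:** orange at (416,261).
- **Sleeve:** brass at (562,313). The copper mug at (714,325) is not it.
- **Jar:** green at (212,323), with a second green can outside the mat at (750,375).

I choose the grey gear, brass ring, bright cylinder and orange can. I'll check those in one close crop and measure.

```bash
cat > h.py <<'E'
import numpy as np, cv2, pickle
def ray(c,u,v,z):
    R=np.array(c['R']);t=np.array(c['t']);C=-R.T@t
    d=R.T@np.array([(u-c['cx'])/c['fx'],(v-c['cy'])/c['fy'],1]); return (C+d*(z-C[2])/d[2])[:2]
def proj(c,X):
    p=np.array(c['R'])@X+np.array(c['t']); return np.array([c['fx']*p[0]/p[2]+c['cx'],c['fy']*p[1]/p[2]+c['cy']])
def mask(c,name):
    hsv=cv2.cvtColor(c['pixels'],cv2.COLOR_RGB2HSV);H,S,V=[hsv[...,i].astype(int) for i in range(3)]
    m={'orange':(S>150)&(H>5)&(H<16)&(V>90),'brass':(S>110)&(H>14)&(H<30),'blue':(S>120)&(H>95)&(H<125),'red':(S>180)&((H<4)|(H>174)),
       'green':(S>120)&(H>50)&(H<80),'white':(S<45)&(V>130),'black':V<40,'dark':V<82}[name]
    return m.astype(np.uint8)
def blob(c,name,seed,r=28):
    m=mask(c,name);w=np.zeros_like(m);cv2.circle(w,tuple(int(x) for x in seed),r,1,-1)
    cs,_=cv2.findContours(m&w,cv2.RETR_EXTERNAL,cv2.CHAIN_APPROX_NONE)
    k=max(cs,key=cv2.contourArea);M=cv2.moments(cv2.convexHull(k))
    return M['m10']/M['m00'],M['m01']/M['m00'],cv2.contourArea(k),k
E
python3 - <<'E'
from h import *
d=pickle.load(open('cams0.pkl','rb'));t,s=d['top'],d['scene']
for n,col,h,a,b in [('gear','dark',.014,(346,270),(412,307)),('sleeve','brass',.045,(562,313),(186,384)),('piston','white',.048,(488,253),(292,390)),
  ('filter','orange',.062,(416,261),(356,341)),('old','black',.048,(270,258),(480,275)),('jar','green',.06,(212,323),(477,212))]:
    for c,p in((t,a),(s,b)):
        try:
            u,v,A,k=blob(c,col,(p[0]*2/3,p[1]*2/3),22); print(n,round(u,1),round(v,1),A,np.round(ray(c,u,v,h/2),4),cv2.boundingRect(k))
        except Exception as e: print(n,e)
for n,a in(('blue',(293,363)),('red',(450,360))):
    u,v,A,k=blob(t,n,(a[0]*2/3,a[1]*2/3),42)
    P=np.array([ray(t,*q[0],.012) for q in k],np.float32);print(n,A,cv2.minAreaRect(P*1000))
f=lambda c,x,y,w:cv2.resize(c['pixels'][y:y+w*3//4,x:x+w,::-1],(400,300),interpolation=cv2.INTER_CUBIC)
cv2.imwrite('pics/crop.png',np.vstack([np.hstack([f(s,160,215,90),f(s,245,150,90)]),np.hstack([f(s,100,225,80),f(t,190,150,160)])]))
E
```

```text
gear 230.6 180.9 69.0 [0.6239 0.0504] (222, 174, 18, 15)
gear 273.5 209.7 39.5 [0.6356 0.0418] (266, 206, 17, 8)
sleeve 373.4 208.3 139.5 [ 0.5322 -0.3736] (366, 202, 16, 13)
sleeve 123.6 255.5 226.5 [ 0.528  -0.3706] (115, 246, 17, 21)
piston 318.7 162.0 1.0 [ 0.6751 -0.2156] (318, 161, 2, 3)
piston 194.0 249.6 308.5 [ 0.6232 -0.2153] (181, 239, 28, 24)
filter 276.8 173.9 264.0 [ 0.639  -0.0877] (268, 164, 19, 21)
filter 236.7 226.3 417.5 [ 0.6336 -0.0848] (227, 213, 20, 28)
old 179.6 171.7 211.0 [0.6507 0.2012] (171, 163, 18, 18)
old 319.4 183.1 242.0 [0.6492 0.2021] (312, 173, 16, 21)
jar 141.6 215.0 219.0 [0.5223 0.3093] (132, 207, 20, 17)
jar 318.2 137.3 138.0 [0.5074 0.3231] (312, 131, 14, 14)
blue 1552.0 ((443.045654296875, 157.21556091308594), (83.43260955810547, 167.30691528320312), 4.116790294647217)
red 1555.0 ((444.182861328125, -152.1036376953125), (84.84008026123047, 169.1212921142578), 11.248006820678711)
```

View pics/crop.png

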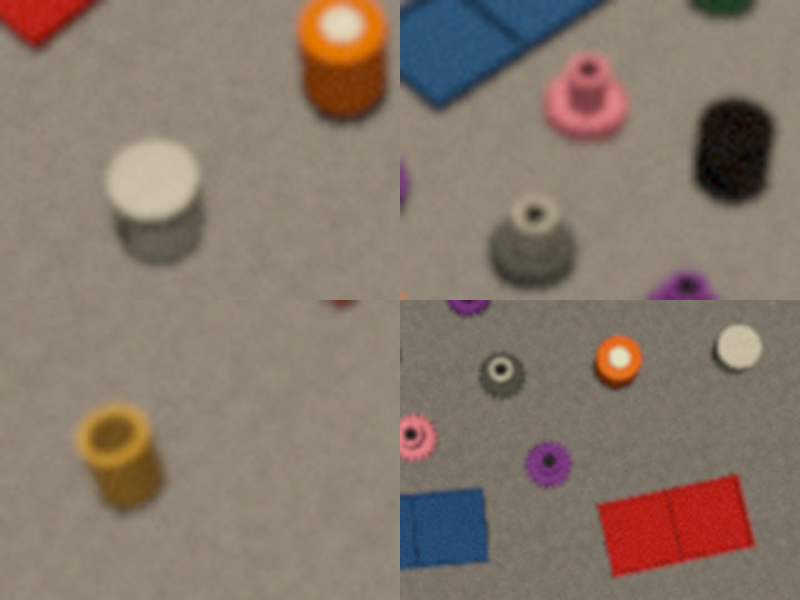

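The crop confirms them: a dark grey gear with a bright hub, a brass tube, a bright cylinder whose rings are too blurred to make out, and the orange canister. First I turn the jaws so they close along world x, then head for the gear.

>>> drive_tool --rows '[{"rz":0.322,"grip":-1},{"rz":0.322,"grip":-1},{"rz":0.322,"grip":-1},{"rz":0.322,"grip":-1},{"rz":0.322,"grip":-1},{"rz":0.322,"grip":-1},{"rz":0.322,"grip":-1},{"tx":-0.35,"ty":0.2,"grip":-1},{"tx":-0.35,"ty":0.2,"grip":-1},{"tx":-0.35,"ty":0.2,"grip":-1}]'

```text
$.rows[0]: bad value
```

Run:
```python
from h import *
d=pickle.load(open('cams0.pkl','rb'));t,s=d['top'],d['scene']
for n,c,u,v,z in [('gear',t,230.4,178.4,.046),('gear',s,274.9,197.9,.046),('geardisc',t,230.8,180.4,.008),('piston',t,325.6,168.8,.048),('piston',s,194.4,255.5,.048)]: print(n,ray(c,u,v,z))
from bench import ctrl
o=ctrl.observe();print(o['time'],o['tcp_pos'],np.round(o['eef_rot'],3).tolist())
```

```text
gear [0.62416483 0.04991655]
gear [0.62771931 0.05127967]
geardisc [0.62535313 0.04973328]
piston [ 0.64879327 -0.23099638]
piston [ 0.65313747 -0.22996232]
0.1 [0.28844892 0.60984347 0.2445488 ] [[-0.904, 0.428, -0.001], [0.428, 0.904, -0.001], [-0.0, -0.001, -1.0]]
```

>>> drive_tool --rows '[{"tx":0,"ty":0,"tz":0,"rx":0,"ry":0,"rz":0.322,"grip":-1},{"tx":0,"ty":0,"tz":0,"rx":0,"ry":0,"rz":0.322,"grip":-1},{"tx":0,"ty":0,"tz":0,"rx":0,"ry":0,"rz":0.322,"grip":-1},{"tx":0,"ty":0,"tz":0,"rx":0,"ry":0,"rz":0.322,"grip":-1},{"tx":0,"ty":0,"tz":0,"rx":0,"ry":0,"rz":0.322,"grip":-1},{"tx":0,"ty":0,"tz":0,"rx":0,"ry":0,"rz":0.322,"grip":-1},{"tx":0,"ty":0,"tz":0,"rx":0,"ry":0,"rz":0.322,"grip":-1},{"tx":-0.35,"ty":0.2,"tz":0,"rx":0,"ry":0,"rz":0,"grip":-1},{"tx":-0.35,"ty":0.2,"tz":0,"rx":0,"ry":0,"rz":0,"grip":-1},{"tx":-0.35,"ty":0.2,"tz":0,"rx":0,"ry":0,"rz":0,"grip":-1}]'

```text
time: 1.35
tcp_pos: [0.3795, 0.4511, 0.245]
eef_rot: [[-0.002, 1.0, -0.0], [1.0, 0.002, -0.001], [-0.001, -0.0, -1.0]]
ft_force: [0.9, 0.4, 0.3]
finger_gap: 0.998
gripper_force: 0.0
```

>>> drive_tool --rows '[{"tx":-0.334,"ty":0.205,"tz":0,"rx":0,"ry":0,"rz":0,"grip":-1},{"tx":-0.334,"ty":0.205,"tz":0,"rx":0,"ry":0,"rz":0,"grip":-1},{"tx":-0.334,"ty":0.205,"tz":0,"rx":0,"ry":0,"rz":0,"grip":-1},{"tx":-0.334,"ty":0.205,"tz":0,"rx":0,"ry":0,"rz":0,"grip":-1},{"tx":-0.334,"ty":0.205,"tz":0,"rx":0,"ry":0,"rz":0,"grip":-1},{"tx":-0.334,"ty":0.205,"tz":0,"rx":0,"ry":0,"rz":0,"grip":-1},{"tx":-0.334,"ty":0.205,"tz":0,"rx":0,"ry":0,"rz":0,"grip":-1},{"tx":-0.334,"ty":0.205,"tz":0,"rx":0,"ry":0,"rz":0,"grip":-1},{"tx":0,"ty":0,"tz":0,"rx":0,"ry":0,"rz":0,"grip":-1}]'

```text
time: 2.48
tcp_pos: [0.6271, 0.0463, 0.2449]
eef_rot: [[0.006, 1.0, 0.0], [1.0, -0.006, -0.003], [-0.003, 0.0, -1.0]]
ft_force: [-0.5, 1.5, 0.1]
finger_gap: 1.0
gripper_force: 0.0
```

```bash
cat >> h.py <<'E'
def wrist(name):
    from bench import ctrl
    o=ctrl.observe();w=ctrl.camera('wrist');T=np.eye(4);T[:3,:3]=o['eef_rot'];T[:3,3]=o['tcp_pos']
    M=T@np.array(w['mount']);R=M[:3,:3].T;w['R']=R;w['t']=-R@M[:3,3]
    cv2.imwrite(f'pics/{name}.png',w['pixels'][...,::-1]);print(o['time'],o['tcp_pos'],o['finger_gap'])
    return w
E
python3 - <<'E'
from h import *
w=wrist('w1');pickle.dump(w,open('w1.pkl','wb'));print(proj(w,np.array([.626,.05,.046])),proj(w,np.array([.626,.05,.0])))
E
```

```text
2.475 [0.62705723 0.04625346 0.24494131] 0.9999551744018635
[255.83543766 168.5535366 ] [255.96010704 161.70918467]
```

View pics/w1.png

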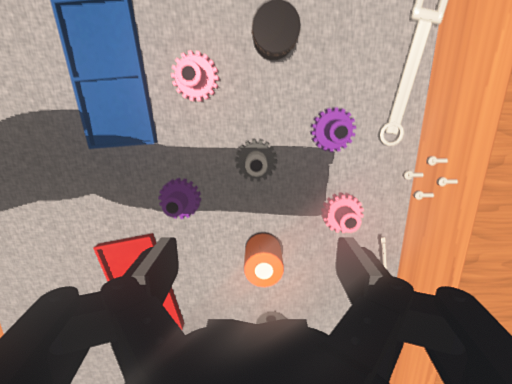

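The wrist view shows the gear hub at (256,164) and its disc at (256,160). The filter is at (263,260).

Run:
```python
from h import *
w=pickle.load(open('w1.pkl','rb'));g=cv2.cvtColor(w['pixels'],cv2.COLOR_RGB2GRAY)
print('hub?',ray(w,256,164,.046),'disc',ray(w,256,160,.008),w['fx'])
cs=cv2.HoughCircles(cv2.resize(g[120:200,215:300],None,fx=4,fy=4,interpolation=cv2.INTER_CUBIC),cv2.HOUGH_GRADIENT,1.5,40,param1=80,param2=25,minRadius=30,maxRadius=95)
if cs is not None:
  for u,v,r in cs[0][:4]: print(u/4+215,v/4+120,r/4,ray(w,u/4+215,v/4+120,.046),ray(w,u/4+215,v/4+120,.016))
u,v,A,k=blob(w,'orange',(263,260),45);print('filter top(white) ',ray(w,263.5,270.5,.062),cv2.boundingRect(k))
```

```text
hub? [0.62624699 0.05573083] disc [0.62611061 0.05386639] 269.4879545636429
256.0625 165.9375 10.6875 [0.6263063  0.05329831] [0.62617137 0.04721031]
254.9375 155.0625 16.575 [0.62502928 0.06682614] [0.62477772 0.06197362]
filter top(white)  [ 0.6352289  -0.08479348] (253, 259, 30, 27)
```

>>> drive_tool --rows '[{"tx":0.038,"ty":-0.007,"tz":0.35,"rx":0,"ry":0,"rz":0,"grip":-1},{"tx":0,"ty":0,"tz":0.35,"rx":0,"ry":0,"rz":0,"grip":-1},{"tx":0,"ty":0,"tz":0.3,"rx":0,"ry":0,"rz":0,"grip":-1},{"tx":0,"ty":0,"tz":0.25,"rx":0,"ry":0,"rz":0,"grip":-1},{"tx":0,"ty":0,"tz":0.14,"rx":0,"ry":0,"rz":0,"grip":-1},{"tx":0,"ty":0,"tz":0,"rx":0,"ry":0,"rz":0,"grip":-1},{"tx":0,"ty":0,"tz":0,"rx":0,"ry":0,"rz":0,"grip":1},{"tx":0,"ty":0,"tz":0,"rx":0,"ry":0,"rz":0,"grip":1},{"tx":0,"ty":0,"tz":0,"rx":0,"ry":0,"rz":0,"grip":1},{"tx":0,"ty":0,"tz":0,"rx":0,"ry":0,"rz":0,"grip":1}]'

```text
time: 3.78
tcp_pos: [0.6254, 0.0584, 0.038]
eef_rot: [[-0.002, 1.0, 0.002], [1.0, 0.002, 0.0], [0.0, 0.002, -1.0]]
ft_force: [-1.0, 0.4, 7.7]
finger_gap: 0.3
gripper_force: 58.6
```

>>> drive_tool --rows '[{"tx":0,"ty":0,"tz":-0.05,"rx":0,"ry":0,"rz":0,"grip":1},{"tx":0,"ty":0,"tz":-0.2,"rx":0,"ry":0,"rz":0,"grip":1},{"tx":0,"ty":0,"tz":-0.3,"rx":0,"ry":0,"rz":0,"grip":1},{"tx":0,"ty":0,"tz":-0.25,"rx":0,"ry":0,"rz":0,"grip":1},{"tx":-0.15,"ty":-0.18,"tz":0,"rx":0,"ry":0,"rz":0,"grip":1},{"tx":-0.25,"ty":-0.29,"tz":0,"rx":0,"ry":0,"rz":0,"grip":1},{"tx":-0.25,"ty":-0.29,"tz":0,"rx":0,"ry":0,"rz":0,"grip":1},{"tx":-0.25,"ty":-0.29,"tz":0,"rx":0,"ry":0,"rz":0,"grip":1},{"tx":-0.2,"ty":-0.21,"tz":0,"rx":0,"ry":0,"rz":0,"grip":1},{"tx":0,"ty":0,"tz":0,"rx":0,"ry":0,"rz":0,"grip":1}]'

```text
time: 5.03
tcp_pos: [0.4332, -0.1094, 0.1574]
eef_rot: [[0.003, 1.0, -0.001], [1.0, -0.003, -0.0], [-0.0, -0.001, -1.0]]
ft_force: [0.6, 0.9, -1.9]
finger_gap: 0.307
gripper_force: 59.6
```

Run:
```python
from h import *
w=wrist('w2');pickle.dump(w,open('w2.pkl','wb'))
```

```text
5.025 [ 0.43316158 -0.10940851  0.15740266] 0.30651087931379767
```

View pics/w2.png

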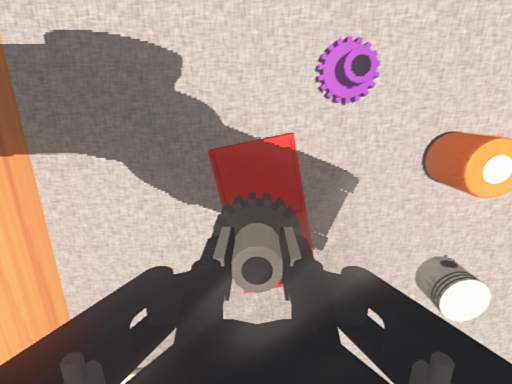

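The wrist view shows the gear held straight, with its hub top at (257,270). The red tray's far corners are at (208,152) and (293,133). The piston shows its ring bands at (450,285).

Run:
```python
from h import *
w=pickle.load(open('w2.pkl','rb'))
print('hub',ray(w,257,270,.1654),'disc',ray(w,257,225,.12))
print('corners',ray(w,208,151,.014),ray(w,294,133,.014),'piston top',ray(w,465,298,.048))
c=np.array([.444,-.152]);a=np.radians(11.2);X=np.array([np.cos(a),np.sin(a)]);Y=np.array([-X[1],X[0]])
print('pred',c-.044*X+.086*Y,c+.044*X+.086*Y)
```

```text
hub [ 0.43344938 -0.11503637] disc [ 0.43341873 -0.10982296]
corners [ 0.3837836  -0.07509872] [ 0.47024988 -0.05754017] piston top [ 0.65116557 -0.22526932]
pred [ 0.38413382 -0.07618417] [ 0.47045787 -0.05909155]
```

>>> drive_tool --rows '[{"tx":0,"ty":0.015,"tz":0.25,"rx":0,"ry":0,"rz":0,"grip":1},{"tx":0,"ty":0,"tz":0.25,"rx":0,"ry":0,"rz":0,"grip":1},{"tx":0,"ty":0,"tz":0.15,"rx":0,"ry":0,"rz":0,"grip":1},{"tx":0,"ty":0,"tz":0.07,"rx":0,"ry":0,"rz":0,"grip":1},{"tx":0,"ty":0,"tz":0.033,"rx":0,"ry":0,"rz":0,"grip":1},{"tx":0,"ty":0,"tz":0,"rx":0,"ry":0,"rz":0,"grip":1},{"tx":0,"ty":0,"tz":0,"rx":0,"ry":0,"rz":0,"grip":1}]'

```text
time: 5.95
tcp_pos: [0.4387, -0.1071, 0.0445]
eef_rot: [[-0.002, 1.0, 0.001], [1.0, 0.002, -0.0], [-0.0, 0.001, -1.0]]
ft_force: [0.9, -0.0, -1.8]
finger_gap: 0.306
gripper_force: 59.6
```

>>> drive_tool --rows '[{"tx":0,"ty":0,"tz":0.012,"rx":0,"ry":0,"rz":0,"grip":1},{"tx":0,"ty":0,"tz":0,"rx":0,"ry":0,"rz":0,"grip":1}]'

```text
time: 6.2
tcp_pos: [0.4383, -0.1071, 0.0422]
eef_rot: [[-0.002, 1.0, 0.0], [1.0, 0.002, -0.0], [-0.0, 0.0, -1.0]]
ft_force: [0.6, -0.6, -2.4]
finger_gap: 0.31
gripper_force: 59.6
```

>>> drive_tool --rows '[{"tx":0,"ty":0,"tz":0.005,"rx":0,"ry":0,"rz":0,"grip":1},{"tx":0,"ty":0,"tz":0,"rx":0,"ry":0,"rz":0,"grip":0.2},{"tx":0,"ty":0,"tz":0,"rx":0,"ry":0,"rz":0,"grip":-0.2},{"tx":0,"ty":0,"tz":0,"rx":0,"ry":0,"rz":0,"grip":-0.2},{"tx":0,"ty":0,"tz":-0.15,"rx":0,"ry":0,"rz":0,"grip":-0.2},{"tx":0,"ty":0,"tz":-0.3,"rx":0,"ry":0,"rz":0,"grip":-0.2},{"tx":0,"ty":0,"tz":-0.3,"rx":0,"ry":0,"rz":0,"grip":-1},{"tx":-0.2,"ty":0.07,"tz":-0.2,"rx":0,"ry":0,"rz":0,"grip":-1},{"tx":-0.35,"ty":0.12,"tz":0,"rx":0,"ry":0,"rz":0,"grip":-1},{"tx":-0.35,"ty":0.12,"tz":0,"rx":0,"ry":0,"rz":0,"grip":-1}]'

```text
time: 7.45
tcp_pos: [0.4859, -0.243, 0.1845]
eef_rot: [[-0.004, 1.0, 0.001], [1.0, 0.004, 0.0], [0.0, 0.001, -1.0]]
ft_force: [0.4, 1.5, 0.2]
finger_gap: 1.001
gripper_force: 0.0
```

>>> drive_tool --rows '[{"tx":-0.35,"ty":0.12,"tz":0,"rx":0,"ry":0,"rz":0,"grip":-1},{"tx":-0.35,"ty":0.12,"tz":0,"rx":0,"ry":0,"rz":0,"grip":-1},{"tx":-0.16,"ty":0.06,"tz":0,"rx":0,"ry":0,"rz":0,"grip":-1},{"tx":0,"ty":0,"tz":0,"rx":0,"ry":0,"rz":0,"grip":-1},{"tx":0,"ty":0,"tz":0,"rx":0,"ry":0,"rz":0,"grip":-1}]'

```text
time: 8.07
tcp_pos: [0.53, -0.3699, 0.1834]
eef_rot: [[-0.002, 1.0, -0.001], [1.0, 0.002, 0.001], [0.001, -0.001, -1.0]]
ft_force: [-0.1, -0.0, -0.2]
finger_gap: 0.999
gripper_force: 0.0
```

Run:
```python
from h import *
from bench import ctrl
w=wrist('w3');t=ctrl.camera('top');pickle.dump((w,t),open('w3.pkl','wb'))
cv2.imwrite('pics/c3.png',np.hstack([cv2.resize(w['pixels'],(400,300)),cv2.resize(t['pixels'][150:270,150:310],(400,300),interpolation=cv2.INTER_CUBIC)])[...,::-1])
```

```text
8.075 [ 0.52998793 -0.36986777  0.18337064] 0.9988647775873795
```

View pics/c3.png

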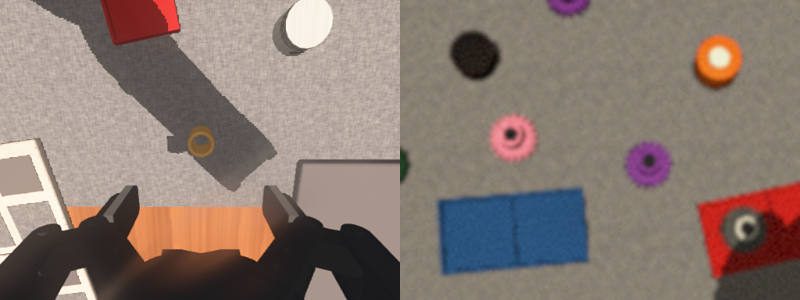

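The gear sits in the red tray's upper compartment, at crop (745,228). In the wrist view the sleeve's ring is at about (256,182) in full-size pixels.

Run:
```python
from h import *
w,t=pickle.load(open('w3.pkl','rb'))
u,v,A,k=blob(w,'brass',(256,182),26);print(u,v,A,cv2.boundingRect(k),ray(w,u,v,.045),ray(w,u,v,.0225))
g=(745-400)/2.5+150,228/2.5+150;G=ray(t,*g,.046);c=np.array([.444,-.152]);a=np.radians(11.2);X=np.array([np.cos(a),np.sin(a)]);Y=np.array([-X[1],X[0]]);print('gear in tray',(G-c)@X,(G-c)@Y)
```

```text
256.79703915950336 180.97723654886977 1027.5 (240, 161, 34, 40) [ 0.52995591 -0.36560011] [ 0.5299316 -0.3713761]
gear in tray 0.0019287723859101752 0.03890316563659127
```

>>> drive_tool --rows '[{"tx":0,"ty":0,"tz":0.3,"rx":0,"ry":0,"rz":0,"grip":-1},{"tx":0,"ty":0,"tz":0.3,"rx":0,"ry":0,"rz":0,"grip":-1},{"tx":0,"ty":0,"tz":0.2,"rx":0,"ry":0,"rz":0,"grip":-1},{"tx":0,"ty":0,"tz":0.13,"rx":0,"ry":0,"rz":0,"grip":-1},{"tx":0,"ty":0,"tz":0.065,"rx":0,"ry":0,"rz":0,"grip":-1},{"tx":0,"ty":0,"tz":0,"rx":0,"ry":0,"rz":0,"grip":0},{"tx":0,"ty":0,"tz":0,"rx":0,"ry":0,"rz":0,"grip":1},{"tx":0,"ty":0,"tz":0,"rx":0,"ry":0,"rz":0,"grip":1},{"tx":0,"ty":0,"tz":0,"rx":0,"ry":0,"rz":0,"grip":1},{"tx":0,"ty":0,"tz":0,"rx":0,"ry":0,"rz":0,"grip":1}]'

```text
time: 9.43
tcp_pos: [0.5308, -0.3714, 0.036]
eef_rot: [[-0.002, 1.0, 0.002], [1.0, 0.002, -0.001], [-0.001, 0.002, -1.0]]
ft_force: [-1.0, 1.4, 7.7]
finger_gap: 0.405
gripper_force: 59.2
```

>>> drive_tool --rows '[{"tx":0,"ty":0,"tz":-0.05,"rx":0,"ry":0,"rz":0,"grip":1},{"tx":0,"ty":0,"tz":-0.2,"rx":0,"ry":0,"rz":0,"grip":1},{"tx":0,"ty":0,"tz":-0.3,"rx":0,"ry":0,"rz":0,"grip":1},{"tx":0,"ty":0,"tz":-0.25,"rx":0,"ry":0,"rz":0,"grip":1},{"tx":0.15,"ty":-0.065,"tz":0,"rx":0,"ry":0,"rz":0,"grip":1},{"tx":0.3,"ty":-0.13,"tz":0,"rx":0,"ry":0,"rz":0,"grip":1},{"tx":0.3,"ty":-0.13,"tz":0,"rx":0,"ry":0,"rz":0,"grip":1},{"tx":0.3,"ty":-0.13,"tz":0,"rx":0,"ry":0,"rz":0,"grip":1},{"tx":0.14,"ty":-0.07,"tz":0,"rx":0,"ry":0,"rz":0,"grip":1},{"tx":0,"ty":0,"tz":0,"rx":0,"ry":0,"rz":0,"grip":1}]'

```text
time: 10.68
tcp_pos: [0.4507, -0.1909, 0.1552]
eef_rot: [[-0.004, 1.0, 0.0], [1.0, 0.004, 0.001], [0.001, 0.0, -1.0]]
ft_force: [0.1, -0.4, -1.3]
finger_gap: 0.404
gripper_force: 60.0
```

>>> drive_tool --rows '[{"tx":0,"ty":0,"tz":0,"rx":0,"ry":0,"rz":0,"grip":1}]'

```text
time: 10.8
tcp_pos: [0.4518, -0.1933, 0.1551]
eef_rot: [[-0.002, 1.0, 0.001], [1.0, 0.002, -0.001], [-0.001, 0.001, -1.0]]
ft_force: [0.4, -0.4, -1.4]
finger_gap: 0.404
gripper_force: 60.0
```

>>> drive_tool --rows '[{"tx":0,"ty":0,"tz":0.25,"rx":0,"ry":0,"rz":0,"grip":1},{"tx":0,"ty":0,"tz":0.25,"rx":0,"ry":0,"rz":0,"grip":1},{"tx":0,"ty":0,"tz":0.15,"rx":0,"ry":0,"rz":0,"grip":1},{"tx":0,"ty":0,"tz":0.07,"rx":0,"ry":0,"rz":0,"grip":1},{"tx":0,"ty":0,"tz":0.033,"rx":0,"ry":0,"rz":0,"grip":1},{"tx":0,"ty":0,"tz":0.01,"rx":0,"ry":0,"rz":0,"grip":1},{"tx":0,"ty":0,"tz":0,"rx":0,"ry":0,"rz":0,"grip":1}]'

```text
time: 11.68
tcp_pos: [0.4516, -0.1928, 0.0407]
eef_rot: [[-0.002, 1.0, 0.001], [1.0, 0.002, -0.0], [-0.0, 0.001, -1.0]]
ft_force: [-0.2, 0.6, -2.5]
finger_gap: 0.405
gripper_force: 60.1
```

>>> drive_tool --rows '[{"tx":0,"ty":0,"tz":0.004,"rx":0,"ry":0,"rz":0,"grip":1},{"tx":0,"ty":0,"tz":0,"rx":0,"ry":0,"rz":0,"grip":0.1},{"tx":0,"ty":0,"tz":0,"rx":0,"ry":0,"rz":0,"grip":-0.3},{"tx":0,"ty":0,"tz":0,"rx":0,"ry":0,"rz":0,"grip":-0.3},{"tx":0,"ty":0,"tz":-0.15,"rx":0,"ry":0,"rz":0,"grip":-0.3},{"tx":0,"ty":0,"tz":-0.3,"rx":0,"ry":0,"rz":0,"grip":-0.3},{"tx":0,"ty":0,"tz":-0.3,"rx":0,"ry":0,"rz":0,"grip":-1},{"tx":-0.04,"ty":0.2,"tz":-0.2,"rx":0,"ry":0,"rz":0,"grip":-1},{"tx":-0.06,"ty":0.35,"tz":0,"rx":0,"ry":0,"rz":0,"grip":-1},{"tx":-0.06,"ty":0.35,"tz":0,"rx":0,"ry":0,"rz":0,"grip":-1}]'

```text
time: 12.92
tcp_pos: [0.5879, -0.2163, 0.1829]
eef_rot: [[-0.002, 1.0, 0.002], [1.0, 0.002, -0.0], [-0.0, 0.002, -1.0]]
ft_force: [-0.6, -0.5, -0.1]
finger_gap: 1.004
gripper_force: 0.0
```

>>> drive_tool --rows '[{"tx":-0.06,"ty":0.3,"tz":0,"rx":0,"ry":0,"rz":0,"grip":-1},{"tx":-0.02,"ty":0.13,"tz":0,"rx":0,"ry":0,"rz":0,"grip":-1},{"tx":0,"ty":0,"tz":0,"rx":0,"ry":0,"rz":0,"grip":-1},{"tx":0,"ty":0,"tz":0,"rx":0,"ry":0,"rz":0,"grip":-1}]'

```text
time: 13.42
tcp_pos: [0.6496, -0.2283, 0.1818]
eef_rot: [[-0.001, 1.0, -0.001], [1.0, 0.001, 0.0], [0.0, -0.001, -1.0]]
ft_force: [-0.8, -0.1, 0.5]
finger_gap: 1.002
gripper_force: 0.0
```

Run:
```python
from h import *
from bench import ctrl
w=wrist('w4');t=ctrl.camera('top');pickle.dump((w,t),open('w4.pkl','wb'))
cv2.imwrite('pics/c4.png',np.hstack([cv2.resize(w['pixels'],(400,300)),cv2.resize(t['pixels'][150:270,230:390],(400,300),interpolation=cv2.INTER_CUBIC)])[...,::-1])
u,v,A,k=blob(w,'white',(256,185),60);print(u,v,A,cv2.boundingRect(k),ray(w,u,v,.048))
```

```text
13.425 [ 0.64957416 -0.22826446  0.18183062] 1.0018443183699943
236.229122739761 219.66161906587436 2436.0 (196, 183, 94, 63) [ 0.62785373 -0.26508687]
```

View pics/c4.png

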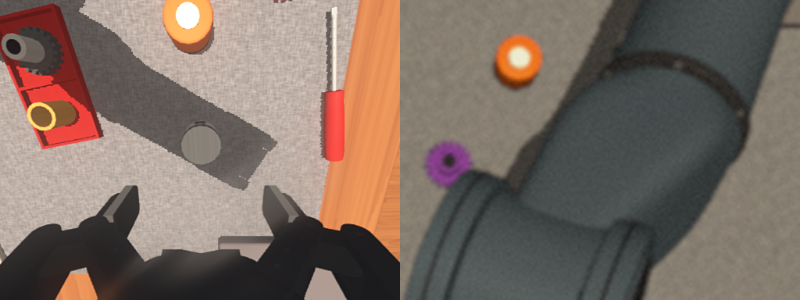

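The gear and sleeve are both upright in the red tray. The piston's top is centred at about (257,187) in full-size wrist pixels, which puts it directly ahead at the TCP's y, so I descend.

>>> drive_tool --rows '[{"tx":0,"ty":0.005,"tz":0.3,"rx":0,"ry":0,"rz":0,"grip":-1},{"tx":0,"ty":0,"tz":0.3,"rx":0,"ry":0,"rz":0,"grip":-1},{"tx":0,"ty":0,"tz":0.2,"rx":0,"ry":0,"rz":0,"grip":-1},{"tx":0,"ty":0,"tz":0.12,"rx":0,"ry":0,"rz":0,"grip":-1},{"tx":0,"ty":0,"tz":0.065,"rx":0,"ry":0,"rz":0,"grip":-1},{"tx":0,"ty":0,"tz":0,"rx":0,"ry":0,"rz":0,"grip":-0.3},{"tx":0,"ty":0,"tz":0,"rx":0,"ry":0,"rz":0,"grip":1},{"tx":0,"ty":0,"tz":0,"rx":0,"ry":0,"rz":0,"grip":1},{"tx":0,"ty":0,"tz":0,"rx":0,"ry":0,"rz":0,"grip":1},{"tx":0,"ty":0,"tz":0,"rx":0,"ry":0,"rz":0,"grip":1}]'

```text
time: 14.78
tcp_pos: [0.6523, -0.2287, 0.0359]
eef_rot: [[-0.002, 1.0, 0.002], [1.0, 0.002, -0.001], [-0.001, 0.002, -1.0]]
ft_force: [-0.1, -1.1, 7.2]
finger_gap: 0.591
gripper_force: 62.6
```

>>> drive_tool --rows '[{"tx":0,"ty":0,"tz":-0.05,"rx":0,"ry":0,"rz":0,"grip":1},{"tx":0,"ty":0,"tz":-0.2,"rx":0,"ry":0,"rz":0,"grip":1},{"tx":0,"ty":0,"tz":-0.3,"rx":0,"ry":0,"rz":0,"grip":1},{"tx":0,"ty":0,"tz":-0.25,"rx":0,"ry":0,"rz":0,"grip":1},{"tx":0.15,"ty":-0.075,"tz":0,"rx":0,"ry":0,"rz":0,"grip":1},{"tx":0.3,"ty":-0.15,"tz":0,"rx":0,"ry":0,"rz":0,"grip":1},{"tx":0.3,"ty":-0.15,"tz":0,"rx":0,"ry":0,"rz":0,"grip":1},{"tx":0.3,"ty":-0.15,"tz":0,"rx":0,"ry":0,"rz":0,"grip":1},{"tx":0.3,"ty":-0.15,"tz":0,"rx":0,"ry":0,"rz":0,"grip":1},{"tx":0.3,"ty":-0.15,"tz":0,"rx":0,"ry":0,"rz":0,"grip":1}]'

```text
time: 16.02
tcp_pos: [0.5265, 0.0206, 0.1549]
eef_rot: [[-0.002, 1.0, 0.001], [1.0, 0.002, 0.0], [0.0, 0.001, -1.0]]
ft_force: [0.3, 1.2, -1.3]
finger_gap: 0.592
gripper_force: 62.7
```

>>> drive_tool --rows '[{"tx":0.3,"ty":-0.15,"tz":0,"rx":0,"ry":0,"rz":0,"grip":1},{"tx":0.3,"ty":-0.15,"tz":0,"rx":0,"ry":0,"rz":0,"grip":1},{"tx":0.3,"ty":-0.15,"tz":0,"rx":0,"ry":0,"rz":0,"grip":1},{"tx":0.2,"ty":-0.1,"tz":0,"rx":0,"ry":0,"rz":0,"grip":1},{"tx":0.1,"ty":-0.05,"tz":0,"rx":0,"ry":0,"rz":0,"grip":1},{"tx":0,"ty":0,"tz":0,"rx":0,"ry":0,"rz":0,"grip":1},{"tx":0,"ty":0,"tz":0,"rx":0,"ry":0,"rz":0,"grip":1}]'

```text
time: 16.9
tcp_pos: [0.4377, 0.1975, 0.1545]
eef_rot: [[-0.0, 1.0, 0.001], [1.0, 0.0, -0.0], [-0.0, 0.001, -1.0]]
ft_force: [1.0, -0.1, -1.9]
finger_gap: 0.588
gripper_force: 62.7
```

Run:
```python
from h import *
w=wrist('w5');pickle.dump(w,open('w5.pkl','wb'))
c=np.array([.443,.157]);a=np.radians(4.1);X=np.array([np.cos(a),np.sin(a)]);Y=np.array([-X[1],X[0]])
for sx in(-1,1): print(proj(w,np.array([*(c+sx*.044*X+.086*Y),.014])))
```

```text
16.9 [0.43766422 0.19751541 0.15447722] 0.5875219664815938
[211.61606896 143.34254775]
[300.23294958 136.87626717]
```

View pics/w5.png

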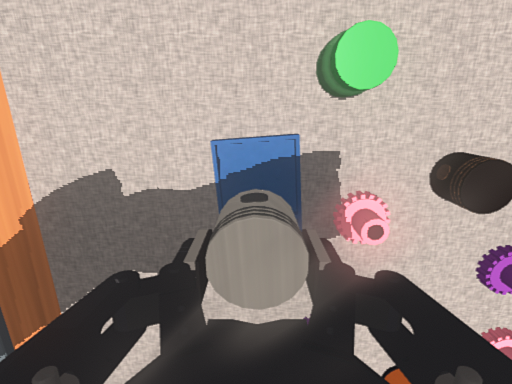

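The piston is held straight over the blue tray's far compartment. The tray corners at (211,140) and (299,134) match the prediction.

>>> drive_tool --rows '[{"tx":0.02,"ty":0.015,"tz":0.25,"rx":0,"ry":0,"rz":0,"grip":1},{"tx":0,"ty":0,"tz":0.25,"rx":0,"ry":0,"rz":0,"grip":1},{"tx":0,"ty":0,"tz":0.15,"rx":0,"ry":0,"rz":0,"grip":1},{"tx":0,"ty":0,"tz":0.07,"rx":0,"ry":0,"rz":0,"grip":1},{"tx":0,"ty":0,"tz":0.03,"rx":0,"ry":0,"rz":0,"grip":1},{"tx":0,"ty":0,"tz":0.01,"rx":0,"ry":0,"rz":0,"grip":1},{"tx":0,"ty":0,"tz":0,"rx":0,"ry":0,"rz":0,"grip":1}]'

```text
time: 17.82
tcp_pos: [0.4395, 0.202, 0.0408]
eef_rot: [[-0.002, 1.0, 0.001], [1.0, 0.002, 0.001], [0.001, 0.001, -1.0]]
ft_force: [0.2, -0.3, -1.3]
finger_gap: 0.592
gripper_force: 62.7
```

>>> drive_tool --rows '[{"tx":0,"ty":0,"tz":0.005,"rx":0,"ry":0,"rz":0,"grip":1},{"tx":0,"ty":0,"tz":0,"rx":0,"ry":0,"rz":0,"grip":-0.3},{"tx":0,"ty":0,"tz":0,"rx":0,"ry":0,"rz":0,"grip":-0.6},{"tx":0,"ty":0,"tz":0,"rx":0,"ry":0,"rz":0,"grip":-0.6},{"tx":0,"ty":0,"tz":-0.15,"rx":0,"ry":0,"rz":0,"grip":-0.6},{"tx":0,"ty":0,"tz":-0.3,"rx":0,"ry":0,"rz":0,"grip":-0.6},{"tx":0,"ty":0,"tz":-0.3,"rx":0,"ry":0,"rz":0,"grip":-1},{"tx":-0.22,"ty":0.15,"tz":-0.2,"rx":0,"ry":0,"rz":0,"grip":-1},{"tx":-0.32,"ty":0.22,"tz":0,"rx":0,"ry":0,"rz":0,"grip":-1},{"tx":-0.32,"ty":0.22,"tz":0,"rx":0,"ry":0,"rz":0,"grip":-1}]'

```text
time: 19.08
tcp_pos: [0.5288, 0.0723, 0.1826]
eef_rot: [[-0.004, 1.0, 0.001], [1.0, 0.004, 0.001], [0.001, 0.001, -1.0]]
ft_force: [0.9, 1.1, 0.6]
finger_gap: 0.998
gripper_force: 0.0
```

>>> drive_tool --rows '[{"tx":-0.32,"ty":0.22,"tz":0,"rx":0,"ry":0,"rz":0,"grip":-1},{"tx":-0.32,"ty":0.22,"tz":0,"rx":0,"ry":0,"rz":0,"grip":-1},{"tx":-0.32,"ty":0.22,"tz":0,"rx":0,"ry":0,"rz":0,"grip":-1},{"tx":-0.1,"ty":0.065,"tz":0,"rx":0,"ry":0,"rz":0,"grip":-1},{"tx":0,"ty":0,"tz":0,"rx":0,"ry":0,"rz":0,"grip":-1},{"tx":0,"ty":0,"tz":0,"rx":0,"ry":0,"rz":0,"grip":-1}]'

```text
time: 19.82
tcp_pos: [0.6363, -0.0837, 0.1818]
eef_rot: [[-0.004, 1.0, -0.001], [1.0, 0.004, 0.001], [0.001, -0.001, -1.0]]
ft_force: [0.3, 0.4, 0.1]
finger_gap: 1.003
gripper_force: 0.0
```

Run:
```python
from h import *
w=wrist('w6');pickle.dump(w,open('w6.pkl','wb'))
u,v,A,k=blob(w,'orange',(256,190),50);print(u,v,A,cv2.boundingRect(k),ray(w,u,v,.031),ray(w,u,v,.062))
```

```text
19.825 [ 0.63628696 -0.08368187  0.18175012] 1.0026617288734208
256.1921172509408 185.84307123522808 2478.0 (229, 155, 55, 61) [ 0.63557429 -0.08798969] [ 0.63567367 -0.07943822]
```

View pics/w6.png

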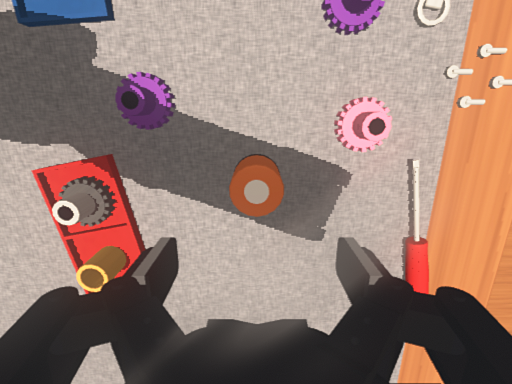

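The filter's white top is centred at (257,191), right ahead of the TCP.

>>> drive_tool --rows '[{"tx":0,"ty":0,"tz":0.3,"rx":0,"ry":0,"rz":0,"grip":-1},{"tx":0,"ty":0,"tz":0.3,"rx":0,"ry":0,"rz":0,"grip":-1},{"tx":0,"ty":0,"tz":0.18,"rx":0,"ry":0,"rz":0,"grip":-1},{"tx":0,"ty":0,"tz":0.1,"rx":0,"ry":0,"rz":0,"grip":-1},{"tx":0,"ty":0,"tz":0.05,"rx":0,"ry":0,"rz":0,"grip":-1},{"tx":0,"ty":0,"tz":0,"rx":0,"ry":0,"rz":0,"grip":-0.3},{"tx":0,"ty":0,"tz":0,"rx":0,"ry":0,"rz":0,"grip":1},{"tx":0,"ty":0,"tz":0,"rx":0,"ry":0,"rz":0,"grip":1},{"tx":0,"ty":0,"tz":0,"rx":0,"ry":0,"rz":0,"grip":1},{"tx":0,"ty":0,"tz":0,"rx":0,"ry":0,"rz":0,"grip":1}]'

```text
time: 21.12
tcp_pos: [0.6376, -0.0859, 0.0439]
eef_rot: [[-0.002, 1.0, 0.002], [1.0, 0.002, -0.0], [-0.0, 0.002, -1.0]]
ft_force: [-0.8, 0.6, 6.5]
finger_gap: 0.616
gripper_force: 63.0
```

>>> drive_tool --rows '[{"tx":0,"ty":0,"tz":-0.05,"rx":0,"ry":0,"rz":0,"grip":1},{"tx":0,"ty":0,"tz":-0.2,"rx":0,"ry":0,"rz":0,"grip":1},{"tx":0,"ty":0,"tz":-0.3,"rx":0,"ry":0,"rz":0,"grip":1},{"tx":0,"ty":0,"tz":-0.25,"rx":0,"ry":0,"rz":0,"grip":1},{"tx":0.15,"ty":-0.14,"tz":0,"rx":0,"ry":0,"rz":0,"grip":1},{"tx":0.26,"ty":-0.25,"tz":0,"rx":0,"ry":0,"rz":0,"grip":1},{"tx":0.26,"ty":-0.25,"tz":0,"rx":0,"ry":0,"rz":0,"grip":1},{"tx":0.26,"ty":-0.25,"tz":0,"rx":0,"ry":0,"rz":0,"grip":1},{"tx":0.26,"ty":-0.25,"tz":0,"rx":0,"ry":0,"rz":0,"grip":1},{"tx":0.16,"ty":-0.14,"tz":0,"rx":0,"ry":0,"rz":0,"grip":1}]'

```text
time: 22.38
tcp_pos: [0.4424, 0.1182, 0.1629]
eef_rot: [[-0.004, 1.0, -0.001], [1.0, 0.004, 0.001], [0.001, -0.001, -1.0]]
ft_force: [0.2, -0.4, -1.5]
finger_gap: 0.616
gripper_force: 63.4
```

>>> drive_tool --rows '[{"tx":0,"ty":0,"tz":0,"rx":0,"ry":0,"rz":0,"grip":1},{"tx":0,"ty":0,"tz":0,"rx":0,"ry":0,"rz":0,"grip":1}]'

```text
time: 22.62
tcp_pos: [0.4452, 0.1161, 0.163]
eef_rot: [[-0.002, 1.0, 0.001], [1.0, 0.002, 0.0], [0.0, 0.001, -1.0]]
ft_force: [0.4, -0.4, -0.9]
finger_gap: 0.614
gripper_force: 63.4
```

Run:
```python
from h import *
w=wrist('w7');pickle.dump(w,open('w7.pkl','wb'))
```

```text
22.625 [0.44523472 0.11607752 0.16304971] 0.6139902629098932
```

View pics/w7.png

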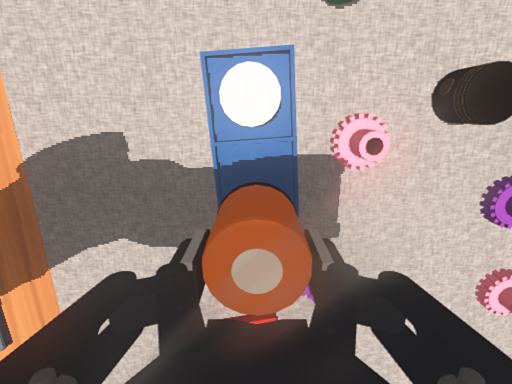

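The piston stands centred in the far blue compartment, at (250,94). The filter is held straight over the near one.

>>> drive_tool --rows '[{"tx":0,"ty":0,"tz":0.25,"rx":0,"ry":0,"rz":0,"grip":1},{"tx":0,"ty":0,"tz":0.25,"rx":0,"ry":0,"rz":0,"grip":1},{"tx":0,"ty":0,"tz":0.15,"rx":0,"ry":0,"rz":0,"grip":1},{"tx":0,"ty":0,"tz":0.07,"rx":0,"ry":0,"rz":0,"grip":1},{"tx":0,"ty":0,"tz":0.03,"rx":0,"ry":0,"rz":0,"grip":1},{"tx":0,"ty":0,"tz":0.01,"rx":0,"ry":0,"rz":0,"grip":1},{"tx":0,"ty":0,"tz":0,"rx":0,"ry":0,"rz":0,"grip":1}]'

```text
time: 23.55
tcp_pos: [0.4449, 0.1165, 0.049]
eef_rot: [[-0.002, 1.0, 0.001], [1.0, 0.002, 0.0], [0.0, 0.001, -1.0]]
ft_force: [0.8, -0.8, -1.5]
finger_gap: 0.616
gripper_force: 63.4
```

>>> drive_tool --rows '[{"tx":0,"ty":0,"tz":0.006,"rx":0,"ry":0,"rz":0,"grip":1},{"tx":0,"ty":0,"tz":0,"rx":0,"ry":0,"rz":0,"grip":-0.35},{"tx":0,"ty":0,"tz":0,"rx":0,"ry":0,"rz":0,"grip":-0.6},{"tx":0,"ty":0,"tz":0,"rx":0,"ry":0,"rz":0,"grip":-0.6},{"tx":0,"ty":0,"tz":-0.15,"rx":0,"ry":0,"rz":0,"grip":-0.6},{"tx":0,"ty":0,"tz":-0.3,"rx":0,"ry":0,"rz":0,"grip":-0.6},{"tx":0,"ty":0,"tz":-0.35,"rx":0,"ry":0,"rz":0,"grip":-0.6},{"tx":-0.3,"ty":0,"tz":-0.2,"rx":0,"ry":0,"rz":0,"grip":-0.6},{"tx":-0.35,"ty":0.1,"tz":0,"rx":0,"ry":0,"rz":0,"grip":-0.6},{"tx":-0.35,"ty":0.1,"tz":0,"rx":0,"ry":0,"rz":0,"grip":-0.6}]'

```text
time: 24.8
tcp_pos: [0.4753, -0.0345, 0.1983]
eef_rot: [[-0.004, 1.0, 0.001], [1.0, 0.004, 0.001], [0.001, 0.001, -1.0]]
ft_force: [0.6, 0.7, 0.0]
finger_gap: 0.799
gripper_force: 0.0
```

>>> drive_tool --rows '[{"tx":-0.35,"ty":0.1,"tz":0,"rx":0,"ry":0,"rz":0,"grip":-0.6},{"tx":-0.35,"ty":0.1,"tz":0,"rx":0,"ry":0,"rz":0,"grip":-0.6},{"tx":-0.35,"ty":0.1,"tz":0,"rx":0,"ry":0,"rz":0,"grip":-0.6},{"tx":-0.35,"ty":0.1,"tz":0,"rx":0,"ry":0,"rz":0,"grip":-0.6},{"tx":-0.35,"ty":0.1,"tz":0,"rx":0,"ry":0,"rz":0,"grip":-0.6},{"tx":0,"ty":0,"tz":0,"rx":0,"ry":0,"rz":0,"grip":-0.6},{"tx":0,"ty":0,"tz":0,"rx":0,"ry":0,"rz":0,"grip":-0.6}]'

```text
time: 25.68
tcp_pos: [0.55, -0.2956, 0.1971]
eef_rot: [[-0.002, 1.0, -0.001], [1.0, 0.002, 0.001], [0.001, -0.001, -1.0]]
ft_force: [0.2, -0.8, -0.3]
finger_gap: 0.802
gripper_force: 0.0
```

Run:
```python
from h import *
from bench import ctrl
t=ctrl.camera('top')['pixels'];s=ctrl.camera('scene')['pixels']
cv2.imwrite('pics/fin.png',np.hstack([cv2.resize(t[150:300,120:320],(400,300),interpolation=cv2.INTER_CUBIC),cv2.resize(s[110:260,140:340],(400,300),interpolation=cv2.INTER_CUBIC)])[...,::-1])
```

```text
(no output)
```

View pics/fin.png

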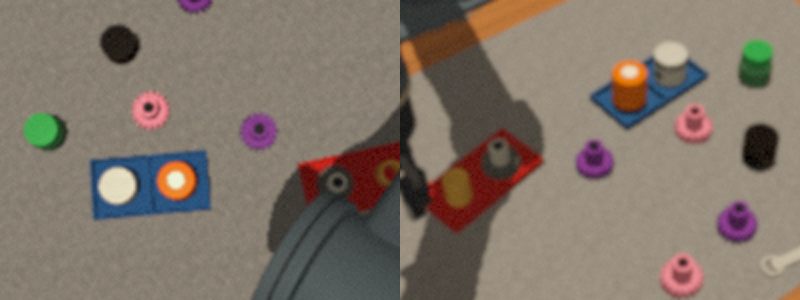

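In the final view all four parts stand upright in their compartments: piston at (118,186), filter (176,180), gear (497,155) and sleeve (457,187). The jar and the used piston are untouched, so I'm handing the job in.

```bash
python3 -c "
from bench import ctrl
print(ctrl.job_done())"
```

```text
the job is handed in; nothing more can be done
None
```

The job is handed in, but it returned no verdict: the last pictures show the gear and sleeve upright in the red tray and the new piston and filter upright in the blue tray, one to a compartment, with the used piston and jar where they were.

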